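# Clamp a freshly glued sanding block in an upright F-clamp

## Robot

A 6-joint arm with a two-finger parallel gripper is mounted at the origin on a cart in front of the work surface, level with it; the furniture and walls round the work are solid. World frame = base frame: x ahead of the robot, y to its left, z up, the work surface at z = 0. Lengths are in m, angles in rad, forces in N, time in s.
With the tool pointing down it reaches from about 0.375 to 0.9 m from the base axis. Payload 3.1 kg.
Tool frame: the origin (TCP) lies at the very end of the fingers, on their centre line; the grasp point (between the pads) lies 19 mm behind it (manip.pinch_z is the distance from the TCP to the grasp point, in m); z points along the fingers, y is the line along which they close (so a half turn about z gives the same grasp; the last joint's range is limited). The gripper opens to 85 mm and grips with 20 to 120 N. Pads are 22 mm wide; open, the fingers measure 114 mm over their backs; the gripper's body (76 mm by 85 mm) begins 54 mm behind the grasp point. The pads swing forward as they close: fully open they stand 13 mm farther back than shut.
Start: joints at [0.955, 0.527, 1.433, -0, 1.181, -0.178], TCP at [0.265, 0.566, 0.201] pointing down, gripper open.
Joint ranges: [-3.08, 3.08], [-0.75, 2.2], [0.22, 2.44], [-1.43, 4.57], [0, 2.65], [-2.85, 2.85]. Speed limits (rad/s): [2.79, 2.79, 3.14, 3.14, 3.14, 3.14].

## Interface

Orientations are given as a unit quaternion [x, y, z, w].
In Python, from station import manip gives the robot as it stands.
- The arm moves only by the tool servo_tool, never from a script. Its argument "commands" is one flat list of numbers, 7 for each row, row after row: the shift along the tool's x, y, z each as a share of 500 mm, from -1 to 1, then the turn, a rotation vector about the tool's x, y, z each as a share of 360 degrees, from -1 to 1, then the opening, from -1 (shut) to 1 (fully open). In form: [dx, dy, dz, rx, ry, rz, claw, dx, dy, dz, rx, ry, rz, claw, ...]. A call has 1 to 12 rows; each row shifts and turns the commanded pose from where the row before left it, along the tool's axes as they then stand; what a row does not reach is not made up. A row lasts 1/12 s, in which the tool goes at most 41.7 mm and 7.16 degrees, less where a joint would pass 70% of its speed; a pose out of reach is approached as far as the arm can. A call with a number of a shift or a turn outside -1 to 1 is refused whole. A call with a gripper value outside its range is refused whole. The fingers move at their own pace and stop on an object; "force" is the grip in N (left out, the last holds). Time passes only in rows, so rows that do not move let the fingers close. It gives the time, the measured TCP pose, the force, the opening and the grip force at its end, in the units of the state.
- manip.sense(): the state, without advancing time (a new reading comes with each control period).
- manip.snapshot(name): name is "side" or "top"; returns a dict with "img" (400x640x3 uint8, red, green, blue), "mtx" (3x3 intrinsics, pixels), "distortion" ([k1, k2, p1, p2, k3] as OpenCV has them; the pictures are not rectified), "world_to_cam" (4x4, takes a point from world to camera coordinates). Camera axes: x right, y up, looking along -z (the intrinsics and any distortion apply to the point x, -y, -z); pixel columns grow to the right and rows downward; lengths in m; the calibration is good to about 2 mm. A picture is of the moment at which its call begins. There is no depth.
- manip.sign_off(): hands the job in; it is judged then, once.
Trained networks look in a picture, given as the dict that the camera call returned (one of the last four; its "shot" number tells which), for a name from the list of things; names that differ only in an ending like _2 or _b are one class to them, and where a whole thing is asked for, a point or a joint stands for the part that bears it (a point fixed in the world has none). Each returns a list of dicts, best first, with "conf" (0 to 1); they miss things now and then, are a little off and sometimes report something else, mostly with a low value. They report only what shows in the picture. A call takes as long as a camera call. They do not tell look-alikes from the thing itself.
- manip.look_for(picture, query): "box" ([left, top, width, height] in pixels, round what is visible of it).
- manip.silhouettes(picture, query): "pixels" (400x640 bool, what is visible of it) and "box" ([left, top, width, height] in pixels, round what is visible of it).
The state is a dict: "t": time; "q": joint angles; "qd": joint speeds; "tau": joint torques, N m; "tcp_pos": TCP position; "tool_rot": TCP orientation; "force": force on the tool from outside, world axes, zero at the start; "ft_torque": the same for the moment, N m; "finger_gap": opening from 0.0 (shut) to 1.0 (fully open); "gripper_force": force on a finger pad.
Only numpy, scipy, OpenCV 4.12 (cv2) and the standard library are available. Lean on these libraries where they do the work, as an engineer would, in place of code of your own. Each camera call takes 0.05 s, during which the arm holds its last target. There are 200 camera calls.

## Task

The sole of the wooden sanding block has just been glued on and must be pressed while it sets. Push the red sliding arm of the upright clamp down by its black thumb plates, gently, until its foot bears on the block and the arm tilts and binds on the bar; then let go and turn the wooden handle clockwise (seen from above) about half a turn so that the block is held firmly but the sole is not crushed. Leave the block where it lies on the clamp, and the pencil and the glue brush alone.

Things in the scene. Friction and masses are not known exactly. Their poses are not given: they have to be found in the camera images.
- clamp: Upright F-clamp fixed to the bench: dark steel base plate 150 x 120 x 14 mm (the fixed jaw) with a flat steel bar, 18 x 8 mm, standing to 191 mm height at x = +50 mm. Origin: centre of the plate's underside; z up; its arm points from the bar along the clamp's -x (roughly to the robot), spindle axis at x = -30 mm, y = 0. A lamp hangs to its left: approach from the robot's side.
- block: Wooden sanding block with a thin glued sole underneath, 46 x 92 x 27 mm, long side along its y, lying flat on the clamp's base plate under the foot; its top is 40 mm above the bench. Origin: centre of its underside.
- slider (a joint): Height of the red sliding arm on the bar, m, grows upward (0 to 0.085). Friction of about 8 N holds it wherever it is left; a push of about 5 N slides it down. The foot meets the block's top at about 0.019 to 0.020, depending on how far it is screwed out.
- jaw (a joint): Tilt of the red arm on the bar, rad: about 0 = level, grows as its free end is pushed up. It starts to tilt at about 1 N at the foot; from about 0.027 its head jams on the bar (bound), reading 0.03 to 0.05 under load. A push of 14 to 22 N beside the bar binds it and leaves about 6 to 9 N at the foot after letting go.
- thumb_plate: Two black ribbed plates, one either side of the arm's red head, right beside the bar, moving with the arm: push here, from above, with closed fingers, without gripping (gripping stops the tilt). Each is 23 mm (clamp y) x 30 mm, its top 22 mm over the arm's pivot, 6 mm thick. Forcing them with over 28 N harms the clamp. Origin on the bar's axis, 2 mm below the tops.
- thumb_left (a point): Point on top of the thumb plate at the clamp's +y side, 29 mm from the bar's axis, where to push down.
- thumb_right (a point): Same on the clamp's -y side.
- handle (a joint): Angle of the wooden handle, rad, grows as it is turned clockwise seen from above (tightening), 0 to 6, starts between 0 and 0.5; drag about 0.09 N m, a little more under load, and it stays where left. The handle keeps its height on the arm and drives the foot out by 1 mm per rad; once the arm is bound each rad adds about 7 N at the foot.
- handle_grip (a point): Middle of the wooden handle, a level round bar 62 mm long (along the point's x), 16 mm thick, on the spindle axis 80 mm from the bar; the arm's top is 27 mm below this point. Grip it from above across its thickness (point y). The point turns with the handle.
- foot: Steel foot, 26 mm across, with a rubber face, under the spindle. Origin 10 mm above the face. Its spring gives 1 mm per 30 N. A block is held firmly from 15 N and its sole is crushed at 50 N.
- foot_face (a point): Centre of the foot's underside.
- pencil: Yellow pencil, 158 mm long, lying loose to the right of the clamp: leave alone.
- glue_brush: Glue brush with wooden handle, 193 mm, lying loose far to the right: leave alone.
Mind the look-alikes: they are no part of the job. What is shaped like the block but orange or purple is not meant.

How it is judged:
On the way:
1. the sliding arm has been pushed down until it bears on the block and is tilted and bound on the bar by itself, the handle not yet turned (value of joint jaw above 0.02 rad and contact force between foot and block above 5.5 N and contact force between the fingers and anything else below 0.3 N and value of joint handle below 0.8 rad), for 0.2 s.
At the end, for the whole second after the job is handed in: Foot presses the block with 15 to 48 N, arm tilted over 0.02 rad (bound), handle turned to beyond 1.3 rad, block within 8 mm of where it started, pencil and brush within 20 mm (contact force between foot and block between 15 and 48 N and value of joint jaw above 0.02 rad and value of joint handle above 1.3 rad and distance of block from where it was at the start of the episode below 0.008 m); the robot touches nothing.
It fails at once if the foot presses the block with more than 50 N (the sole is crushed) (contact force between foot and block above 50 N).
It fails at once if the thumb plates are pushed with more than 28 N (contact force between anything else and thumb_plate above 28 N).
It fails at once if the pencil or the glue brush is moved by more than 20 mm (distance of any of pencil, glue_brush from where it was at the start of the episode above 0.02 m).
It also fails if it takes over 61 s, if anything falls off the work surface, if the arm or the gripper's body presses on something with over 40 N, if the wrist force passes 120 N, or if a joint passes its speed limit or range.

## Working session

There is one attempt and no reset: what is moved stays moved. The work goes in short steps, Python scripts to look and compute and a tool call to move; the robot and the scene stay as the last step left them, time stands still between calls to the robot, and variables do not carry over. Pictures are saved under pics/ and viewed, at most 10 in all, crops included, and the job is handed in when it is done.

Besides the shell and the picture viewer there is one more tool, called after "Emit:" as name(argument=value, ...) on one line, values as JSON. servo_tool: Moves the arm, as the interface text tells. Its arguments: {"type":"object","properties":{"commands":{"type":"array"},"force":{"type":"number"}},"required":["commands"]}

```bash
mkdir -p pics; ls; cat > h.py <<'E'
import numpy as np, cv2
from station import manip
def ray(s,px):
    u=cv2.undistortPoints(np.array([[px]],float),np.array(s["mtx"]),np.array(s["distortion"])).ravel()
    M=np.array(s["world_to_cam"]);R=M[:3,:3]
    d=R.T@np.array([u[0],-u[1],-1.]);c=-R.T@M[:3,3]
    return c,d/np.linalg.norm(d)
def atz(s,px,z):
    c,d=ray(s,px);return c+d*(z-c[2])/d[2]
def proj(s,p):
    M=np.array(s["world_to_cam"]);q=np.atleast_2d(p)@M[:3,:3].T+M[:3,3]
    q=q*[1,-1,-1]
    return cv2.projectPoints(q,np.zeros(3),np.zeros(3),np.array(s["mtx"]),np.array(s["distortion"]))[0][:,0]
def tri(rays):
    A=0;b=0
    for c,d in rays:
        P=np.eye(3)-np.outer(d,d);A=A+P;b=b+P@c
    return np.linalg.solve(A,b)
def save(s,n): cv2.imwrite("pics/"+n,s["img"][...,::-1])
E
python3 - <<'E'
from h import *
for n in("top","side"):
    s=manip.snapshot(n);save(s,n+"0.png")
    M=np.array(s["world_to_cam"]);print(n,-M[:3,:3].T@M[:3,3])
    for q in("clamp","block","thumb_plate","handle_grip","foot","pencil","glue_brush","slider"):
        for r in manip.silhouettes(s,q)[:3]:
            ys,xs=np.nonzero(r["pixels"]);print(q,round(r["conf"],2),np.round(r["box"]),xs.mean().round(1),ys.mean().round(1))
print(manip.sense())
E
```

```text
pics
top [ 0.33821499 -0.15927908  1.03516427]
clamp 0.77 [257. 164.  59.  83.] 282.9 197.4
block 0.87 [198. 171.  46.  26.] 218.5 184.4
block 0.86 [193. 225.  45.  43.] 215.4 243.4
block 0.71 [267. 204.  44.  27.] 289.8 218.4
thumb_plate 0.91 [256. 164.  42.  17.] 275.6 169.7
handle_grip 0.75 [277. 192.  16.  29.] 285.2 205.8
handle_grip 0.17 [255. 156.  43.  27.] 276.0 169.0
pencil 0.53 [374. 194.  43.  47.] 394.0 218.1
glue_brush 0.67 [407. 132.  26.  80.] 420.5 164.2
slider 0.58 [255. 160.  40.  65.] 279.7 185.0
side [0.3934493  0.54356766 0.5689531 ]
clamp 0.87 [289. 171.  72.  90.] 318.4 219.5
clamp 0.41 [294. 171.  59.  42.] 323.2 189.7
clamp 0.21 [293. 176.  15.  23.] 301.4 190.6
block 0.96 [267. 265.  28.  45.] 282.6 286.6
block 0.8 [330. 276.  43.  49.] 351.1 299.2
handle_grip 0.8 [325. 169.  27.  21.] 339.9 177.0
foot 0.41 [334. 206.  11.   9.] 337.9 209.8
glue_brush 0.47 [287. 164.  64.   7.] 313.1 169.6
slider 0.92 [294. 171.  60.  41.] 323.5 190.4
{'t': 0.9, 'q': array([ 9.54508045e-01,  5.27444792e-01,  1.43269423e+00, -7.77483978e-07,
        1.18141375e+00, -1.78444732e-01]), 'qd': array([ 0.00028161, -0.00097249,  0.00032274,  0.00013276,  0.00189952,
        0.00023139]), 'tau': array([-1.97506779e-05, -4.42300344e+01, -1.78422743e+01, -2.84269463e-04,
        6.99134926e-04, -1.55723762e-05]), 'tcp_pos': array([0.26492262, 0.56605297, 0.2008462 ]), 'tool_rot': array([2.17177115e-01, 9.76132215e-01, 1.82488286e-05, 8.04893048e-06]), 'force': array([ 0.13944084,  0.86703254, -0.85630548]), 'ft_torque': array([ 0.01241825,  0.01063207, -0.04250257]), 'gripper_force': 0.0, 'finger_gap': 1.0003532969955207}
```

```bash
python3 - <<'E'
import cv2
a=cv2.imread("pics/top0.png");b=cv2.imread("pics/side0.png")
A=cv2.resize(a[120:280,180:440],None,fx=3,fy=3,interpolation=cv2.INTER_CUBIC);cv2.imwrite("pics/tc.png",A)
B=cv2.resize(b[150:330,250:400],None,fx=3.3,fy=3.3,interpolation=cv2.INTER_CUBIC);cv2.imwrite("pics/sc.png",B)
E
```

```text
(no output)
```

View pics/top0.png

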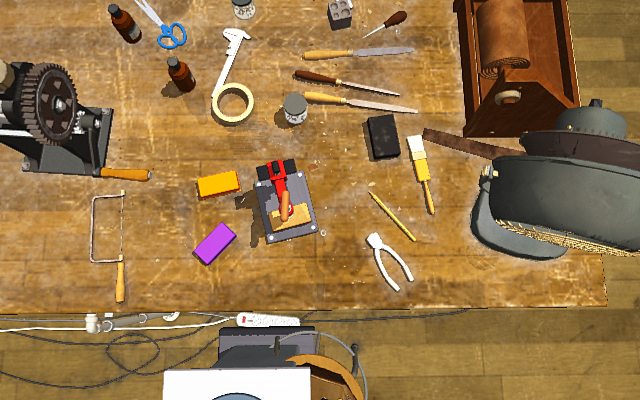

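View pics/tc.png

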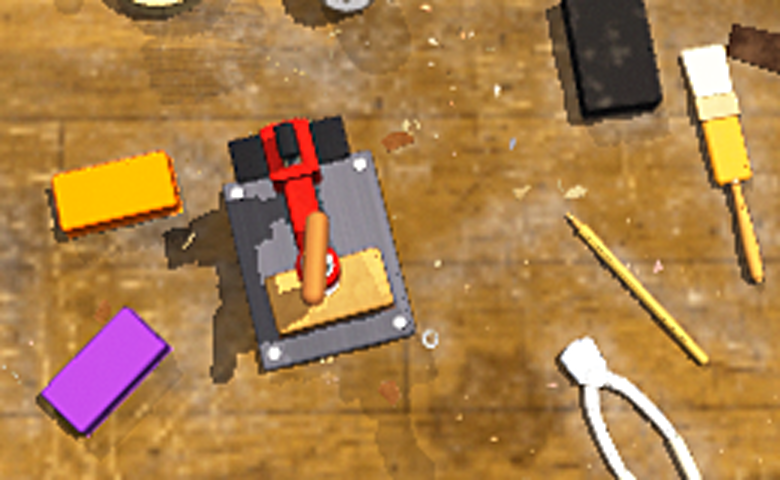

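View pics/sc.png

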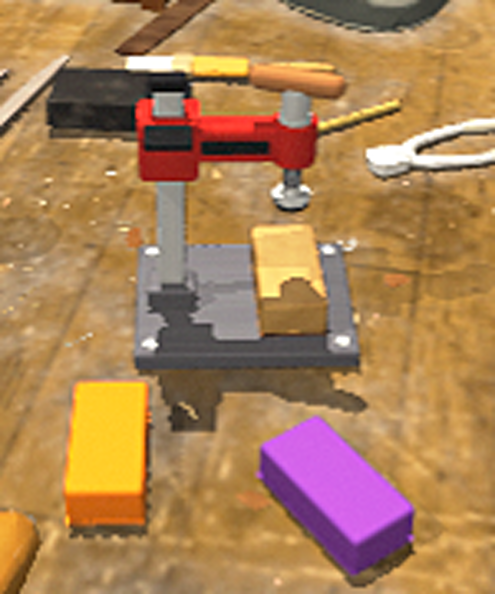

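The natural wooden block, top (290,218) and side (351,299) behind the plate's middle, lies under the foot on the clamp. The orange one (218,184) and purple one (215,243) lie off the clamp, so they are the look-alikes. The crop confirms it. Next I fit the clamp's pose and the slider height.

```bash
python3 - <<'E'
from h import *
from scipy.optimize import least_squares
T=manip.snapshot("top");S=manip.snapshot("side")
c=np.array([[.075,-.06],[-.075,-.06],[-.075,.06],[.075,.06]])
tp=np.array([[372,152],[413,333],[265,369],[226,185]])/3+[180,120]
sp=np.array([[345,243],[358,350],[137,352],[140,245]])/3.3+[250,150]
# side order: (-x,-y),(-x,+y),(+x,+y),(+x,-y)
sc=c[[1,2,3,0]]
def P(v,xy,z):
    R=np.array([[np.cos(v[2]),-np.sin(v[2])],[np.sin(v[2]),np.cos(v[2])]])
    return np.c_[xy@R.T+v[:2],np.full(len(xy),z)]
f=lambda v:np.r_[proj(T,P(v,c,.014))-tp,proj(S,P(v,sc,.014))-sp].ravel()
x0=atz(T,tp.mean(0),.014)
r=least_squares(f,[x0[0],x0[1],.2],loss="soft_l1");print("clamp",r.x,f(r.x).round(1).reshape(-1,2).tolist())
v=r.x
# bar top check, thumb plates fit
print("bartop proj",proj(T,P(v,np.array([[.05,0]]),.191)),proj(S,P(v,np.array([[.05,0]]),.191)))
# handle by both masks: fit slider-handle height from handle centre on axis (x=-.03,y=0)
for q in("handle_grip","foot","thumb_plate"):
  for n,s in(("T",T),("S",S)):
    for m in manip.silhouettes(s,q)[:1]:
      ys,xs=np.nonzero(m["pixels"]);cen=(xs.mean(),ys.mean())
      xc=np.array([[.05 if q=="thumb_plate" else -.03,0]])
      zs=np.arange(.02,.3,.002);e=[np.linalg.norm(proj(s,P(v,xc,z))[0]-cen) for z in zs]
      print(q,n,m["conf"],cen,"z",zs[np.argmin(e)],min(e))
      if q=="handle_grip":
        w=np.cov(np.c_[xs,ys].T);ev=np.linalg.eigh(w)[1][:,1]
        a=atz(s,np.array(cen)+10*ev,.17)-atz(s,np.array(cen)-10*ev,.17);print("handle dir deg(world)",np.degrees(np.arctan2(a[1],a[0])))
for z in(.12,.13,.14,.15,.16): print(z,"thumbs T",(proj(T,P(v,np.array([[.05,.029],[.05,-.029]]),z))-[180,120]).round(1).tolist(),"S",(proj(S,P(v,np.array([[.05,.029]]),z))).round(1).tolist())
E
```

```text
clamp [ 0.5081987  -0.10861876  0.22069009] [[-0.4, -0.9], [0.8, 0.7], [-1.2, 0.8], [-1.8, -0.6], [-0.3, -1.4], [1.1, -0.2], [-0.9, -0.5], [0.4, -1.9]]
bartop proj [[275.57047817 166.52549819]] [[301.56555423 171.38335975]]
handle_grip T 0.81 (np.float64(285.0), np.float64(205.8697318007663)) z 0.19199999999999984 0.5140522892412136
handle dir deg(world) 178.78423377138213
handle_grip S 0.73 (np.float64(339.9102564102564), np.float64(177.12820512820514)) z 0.17799999999999985 0.5641888321880957
handle dir deg(world) -9.941567390229228
foot S 0.51 (np.float64(338.1774193548387), np.float64(209.96774193548387)) z 0.09399999999999994 0.6032822934489106
thumb_plate T 0.65 (np.float64(276.2969696969697), np.float64(169.66969696969696)) z 0.16599999999999987 0.1696681644206197
thumb_plate S 0.49 (np.float64(301.2155172413793), np.float64(191.31034482758622)) z 0.1419999999999999 0.7224443788446986
0.12 thumbs T [[84.5, 58.1], [111.5, 52.0]] S [[301.8, 208.0]]
0.13 thumbs T [[84.0, 57.0], [111.3, 50.8]] S [[301.7, 204.1]]
0.14 thumbs T [[83.5, 55.9], [111.1, 49.6]] S [[301.6, 200.1]]
0.15 thumbs T [[83.0, 54.7], [110.9, 48.4]] S [[301.6, 196.0]]
0.16 thumbs T [[82.6, 53.6], [110.7, 47.2]] S [[301.5, 191.9]]
```

```bash
cat >> h.py <<'E'
from scipy.spatial.transform import Rotation as Ro
CL=np.array([.5082,-.1086,.2207])
def W(x,y,z):
    c,s=np.cos(CL[2]),np.sin(CL[2]);return np.array([CL[0]+c*x-s*y,CL[1]+s*x+c*y,z])
def need(p,psi,tilt=0):
    """shift in present tool axes (share of 500mm); then turn in tool axes (share of 360deg)"""
    s=manip.sense();R=Ro.from_quat(s["tool_rot"])
    z=np.array([0,0,-1.]);x=np.array([np.cos(psi),np.sin(psi),0])
    G=Ro.from_matrix(np.c_[x,np.cross(z,x),z])*Ro.from_euler("y",tilt)
    print("tcp",s["tcp_pos"].round(4),"t",s["t"],"F",s["force"].round(2))
    print("shift mm",(p-s["tcp_pos"]).round(4)*1e3,"tool share",(R.inv().apply(p-s["tcp_pos"])/.5).round(4))
    print("turn share",((R.inv()*G).as_rotvec()/(2*np.pi)).round(4))
E
python3 - <<'E'
from h import *
need(W(.05,.026,.25),CL[2]+np.pi/2,-np.radians(20))
E
```

```text
tcp [0.2649 0.566  0.2008] t 1.3 F [-0.37  0.1  -0.39]
shift mm [ 286.4 -638.3   49.2] tool share [-1.06   -0.9134 -0.0984]
turn share [ 0.0253 -0.0516  0.1437]
```

View pics/side0.png

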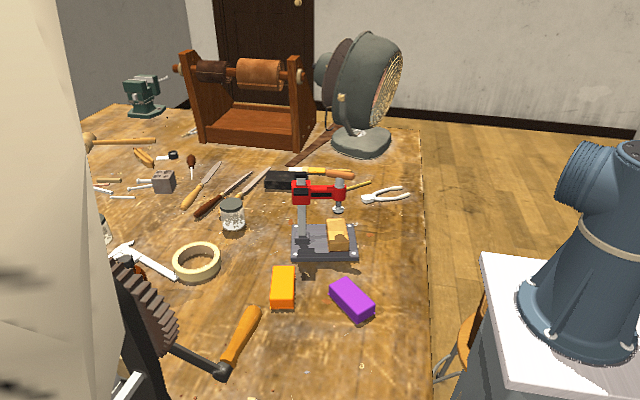

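Emit:
servo_tool(commands=[-0.04, -0.0486, -0.0082, 0, 0, 0, -1, -0.04, -0.0486, -0.0082, 0, 0, 0, -1, -0.04, -0.0486, -0.0082, 0, 0, 0, -1, -0.04, -0.0486, -0.0082, 0, 0, 0, -1, -0.04, -0.0486, -0.0082, 0, 0, 0, -1, -0.04, -0.0486, -0.0082, 0, 0, 0, -1, -0.04, -0.0486, -0.0082, 0, 0, 0, -1, -0.04, -0.0486, -0.0082, 0, 0, 0, -1, -0.04, -0.0486, -0.0082, 0, 0, 0, -1, -0.04, -0.0486, -0.0082, 0, 0, 0, -1, -0.04, -0.0486, -0.0082, 0, 0, 0, -1, -0.04, -0.0486, -0.0082, 0, 0, 0, -1], force=40)

```text
t: 2.3
tcp_pos: [0.3588, 0.1988, 0.2505]
tool_rot: [0.217, 0.976, 0.0, 0.0]
force: [-0.6, -0.7, -0.8]
finger_gap: -0.003
gripper_force: 0.0
```

Emit:
servo_tool(commands=[-0.048, -0.0275, 0, 0, 0, 0, -1, -0.048, -0.0275, 0, 0, 0, 0, -1, -0.048, -0.0275, 0, 0, 0, 0, -1, -0.048, -0.0275, 0, 0, 0, 0, -1, -0.048, -0.0275, 0, 0, 0, 0, -1, -0.048, -0.0275, 0, 0, 0, 0, -1, -0.048, -0.0275, 0, 0, 0, 0, -1, -0.048, -0.0275, 0, 0, 0, 0, -1, -0.048, -0.0275, 0, 0, 0, 0, -1, -0.048, -0.0275, 0, 0, 0, 0, -1, -0.048, -0.0275, 0, 0, 0, 0, -1, -0.048, -0.0275, 0, 0, 0, 0, -1])

```text
t: 3.3
tcp_pos: [0.5502, -0.0726, 0.2501]
tool_rot: [0.217, 0.976, 0.0, 0.0]
force: [0.8, -0.8, -0.7]
finger_gap: -0.004
gripper_force: 0.0
```

Emit:
servo_tool(commands=[0, 0, 0, 0, 0, 0.018, -1, 0, 0, 0, 0, 0, 0.018, -1, 0, 0, 0, 0, 0, 0.018, -1, 0, 0, 0, 0, 0, 0.018, -1, 0, 0, 0, 0, 0, 0.018, -1, 0, 0, 0, 0, 0, 0.018, -1, 0, 0, 0, 0, 0, 0.018, -1, 0, 0, 0, 0, 0, 0.018, -1, 0, 0, 0, 0, -0.0185, 0, -1, 0, 0, 0, 0, -0.0185, 0, -1, 0, 0, 0, 0, -0.0185, 0, -1, 0, 0, 0, 0, 0, 0, -1])

```text
t: 4.3
tcp_pos: [0.5473, -0.0677, 0.2487]
tool_rot: [0.61, 0.773, -0.109, 0.135]
force: [-0.4, 0.1, -1.1]
finger_gap: 0.001
gripper_force: 0.0
```

```bash
python3 - <<'E'
from h import *
need(W(.05,.026,.20),CL[2]+np.pi/2,-np.radians(20))
T=manip.snapshot("top");S=manip.snapshot("side")
a=cv2.resize(T["img"][130:260,220:350],None,fx=3,fy=3,interpolation=2);b=cv2.resize(S["img"][130:260,240:370],None,fx=3,fy=3,interpolation=2)
cv2.imwrite("pics/n1.png",np.hstack([a,b])[...,::-1])
t=manip.sense()["tcp_pos"];print((proj(T,t)-[220,130])*3,(proj(S,t)-[240,130])*3,manip.sense()["q"],manip.sense()["finger_gap"])
E
```

```text
tcp [ 0.5473 -0.0677  0.2487] t 4.3 F [-0.42  0.11 -1.09]
shift mm [  4.   -4.6 -48.7] tool share [0.0232 0.006  0.0953]
turn share [0.0002 0.     0.002 ]
[[113.77094481  97.79904873]] [[184.67968679  65.58625311]] [-0.13964347  0.35730626  1.64532145 -0.37653607  1.04160598 -0.19493311] -0.0021638663948069783
```

View pics/n1.png

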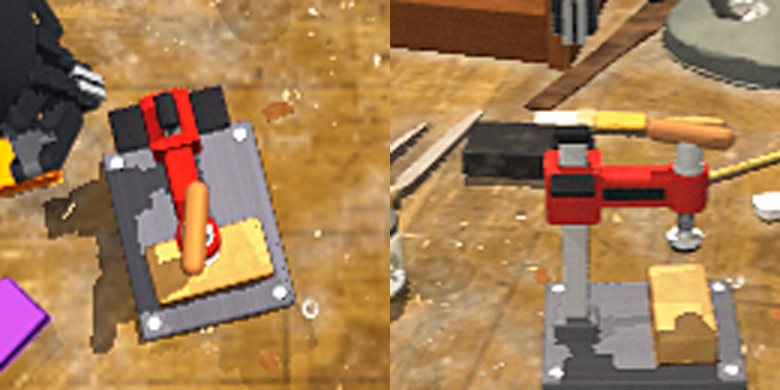

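Emit:
servo_tool(commands=[0.0058, 0.0015, 0.0238, 0, 0, 0.002, -1, 0.0058, 0.0015, 0.0238, 0, 0, 0, -1, 0.0058, 0.0015, 0.0238, 0, 0, 0, -1, 0.0058, 0.0015, 0.0238, 0, 0, 0, -1, 0.0034, 0, 0.0094, 0, 0, 0, -1, 0.0034, 0, 0.0094, 0, 0, 0, -1, 0.0034, 0, 0.0094, 0, 0, 0, -1, 0.0034, 0, 0.0094, 0, 0, 0, -1, 0, 0, 0, 0, 0, 0, -1])

```text
t: 5.15
tcp_pos: [0.5535, -0.0761, 0.1807]
tool_rot: [0.618, 0.767, -0.107, 0.136]
force: [-0.1, 0.8, 0.4]
finger_gap: 0.001
gripper_force: 0.0
```

```bash
python3 - <<'E'
from h import *
need(W(.05,.026,.16),CL[2]+np.pi/2,-np.radians(20))
T=manip.snapshot("top");S=manip.snapshot("side")
a=cv2.resize(T["img"][130:230,220:350],None,fx=3,fy=3,interpolation=2);b=cv2.resize(S["img"][130:230,260:390],None,fx=3,fy=3,interpolation=2)
cv2.imwrite("pics/n2.png",np.hstack([a,b])[...,::-1])
t=manip.sense()["tcp_pos"];print((proj(T,t)-[220,130])*3,(proj(S,t)-[260,130])*3)
for z in(.145,.15,.155,.16,.165): print(z,[((proj(S,W(.05,y,z))-[260,130])*3).round(0).tolist() for y in(.0405,.0175)],[((proj(T,W(.05,y,z))-[220,130])*3).round(0).tolist() for y in(.0405,.0175)])
E
```

```text
tcp [ 0.5535 -0.0761  0.1807] t 5.15 F [-0.14  0.84  0.37]
shift mm [ -2.2   3.8 -20.7] tool share [ 0.022  -0.0029  0.036 ]
turn share [ 0.0002 -0.0002 -0.0009]
[[134.46512801 117.91128295]] [[121.43594031 152.85465752]]
0.145 [[[124.0, 214.0]], [[125.0, 195.0]]] [[[113.0, 140.0]], [[146.0, 132.0]]]
0.15 [[[124.0, 207.0]], [[125.0, 189.0]]] [[[112.0, 138.0]], [[146.0, 130.0]]]
0.155 [[[124.0, 201.0]], [[125.0, 183.0]]] [[[112.0, 136.0]], [[145.0, 129.0]]]
0.16 [[[124.0, 195.0]], [[125.0, 176.0]]] [[[111.0, 134.0]], [[144.0, 127.0]]]
0.165 [[[124.0, 189.0]], [[125.0, 170.0]]] [[[110.0, 133.0]], [[144.0, 125.0]]]
```

View pics/n2.png

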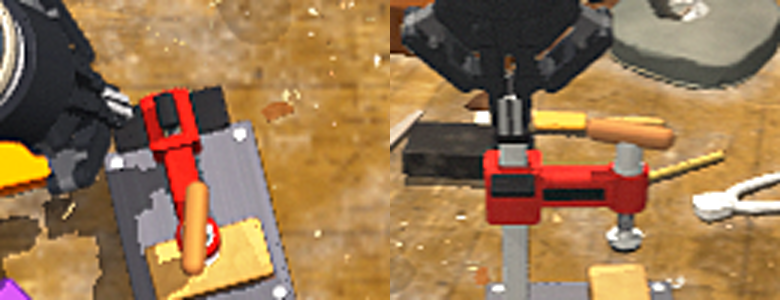

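Emit:
servo_tool(commands=[0.0022, -0.0003, 0.0036, 0, 0, 0, -1, 0.0022, -0.0003, 0.0036, 0, 0, 0, -1, 0.0022, -0.0003, 0.0036, 0, 0, 0, -1, 0.0022, -0.0003, 0.0036, 0, 0, 0, -1, 0.0022, -0.0003, 0.0036, 0, 0, 0, -1])

```text
t: 5.67
tcp_pos: [0.5527, -0.0739, 0.1708]
tool_rot: [0.617, 0.767, -0.107, 0.137]
force: [0.4, -0.7, -0.3]
finger_gap: -0.003
gripper_force: 0.0
```

Emit:
servo_tool(commands=[0.0022, -0.0003, 0.0036, 0, 0, 0, -1, 0.0022, -0.0003, 0.0036, 0, 0, 0, -1, 0.0022, -0.0003, 0.0036, 0, 0, 0, -1])

```text
t: 5.92
tcp_pos: [0.552, -0.0728, 0.1645]
tool_rot: [0.617, 0.767, -0.107, 0.136]
force: [-0.2, -0.1, 0.4]
finger_gap: -0.003
gripper_force: 0.0
```

Emit:
servo_tool(commands=[0.0022, -0.0003, 0.0036, 0, 0, 0, -1, 0.0022, -0.0003, 0.0036, 0, 0, 0, -1])

```text
t: 6.08
tcp_pos: [0.5516, -0.0721, 0.1604]
tool_rot: [0.617, 0.767, -0.107, 0.136]
force: [-0.2, 1.6, 0.1]
finger_gap: 0.003
gripper_force: 0.0
```

```bash
python3 - <<'E'
from h import *
need(W(.05,.026,.15),CL[2]+np.pi/2,-np.radians(20))
E
```

```text
tcp [ 0.5516 -0.0721  0.1604] t 6.0833 F [-0.19  1.6   0.08]
shift mm [ -0.3  -0.2 -10.4] tool share [ 0.0068 -0.0007  0.0197]
turn share [ 0.0004 -0.0001 -0.0009]
```

Emit:
servo_tool(commands=[0.0014, -0.0001, 0.0038, 0, 0, 0, -1, 0.0014, -0.0001, 0.0038, 0, 0, 0, -1])

```text
t: 6.25
tcp_pos: [0.5515, -0.0721, 0.1564]
tool_rot: [0.617, 0.767, -0.107, 0.137]
force: [-0.2, 0.2, -0.5]
finger_gap: -0.001
gripper_force: 0.0
```

Emit:
servo_tool(commands=[0.0014, -0.0001, 0.0038, 0, 0, 0, -1, 0.0014, -0.0001, 0.0038, 0, 0, 0, -1])

```text
t: 6.42
tcp_pos: [0.5515, -0.0721, 0.1524]
tool_rot: [0.617, 0.767, -0.107, 0.137]
force: [0.3, -0.3, -0.9]
finger_gap: 0.003
gripper_force: 0.0
```

Emit:
servo_tool(commands=[0.0014, -0.0001, 0.0038, 0, 0, 0, -1, 0.0014, -0.0001, 0.0038, 0, 0, 0, -1])

```text
t: 6.58
tcp_pos: [0.5514, -0.0721, 0.1483]
tool_rot: [0.617, 0.767, -0.107, 0.137]
force: [-0.7, 0.4, -0.2]
finger_gap: -0.005
gripper_force: 0.0
```

Emit:
servo_tool(commands=[0.0014, -0.0001, 0.0038, 0, 0, 0, -1, 0.0014, -0.0001, 0.0038, 0, 0, 0, -1])

```text
t: 6.75
tcp_pos: [0.5513, -0.0721, 0.1443]
tool_rot: [0.617, 0.767, -0.107, 0.137]
force: [0.4, -0.4, -0.6]
finger_gap: -0.002
gripper_force: 0.0
```

```bash
python3 - <<'E'
from h import *
need(W(.05,.026,.15),CL[2]+np.pi/2,-np.radians(20))
T=manip.snapshot("top");S=manip.snapshot("side")
a=cv2.resize(T["img"][150:200,240:305],None,fx=6,fy=6,interpolation=2);b=cv2.resize(S["img"][160:210,275:340],None,fx=6,fy=6,interpolation=2)
cv2.imwrite("pics/n3.png",np.hstack([a,b])[...,::-1])
t=manip.sense()["tcp_pos"];print((proj(T,t)-[240,150])*6,(proj(S,t)-[275,160])*6)
E
```

```text
tcp [ 0.5513 -0.0721  0.1443] t 6.75 F [ 0.4  -0.38 -0.59]
shift mm [ 0.  -0.2  5.7] tool share [-0.0042 -0.     -0.0106]
turn share [ 0.0004 -0.0001 -0.0009]
[[147.98149214 151.43670338]] [[160.51830244 226.15576567]]
```

View pics/n3.png

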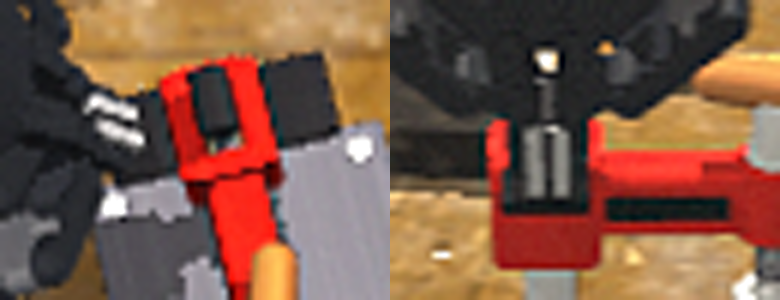

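Emit:
servo_tool(commands=[0.0014, -0.0001, 0.0038, 0, 0, 0, -1, 0, 0, 0, 0, 0, 0, -1])

```text
t: 7.02
tcp_pos: [0.5511, -0.0721, 0.1422]
tool_rot: [0.617, 0.767, -0.107, 0.136]
force: [0.1, -0.6, 0.0]
finger_gap: -0.003
gripper_force: 0.0
```

Emit:
servo_tool(commands=[0.0014, -0.0001, 0.0038, 0, 0, 0, -1, 0, 0, 0, 0, 0, 0, -1])

```text
t: 7.18
tcp_pos: [0.551, -0.0721, 0.1401]
tool_rot: [0.617, 0.767, -0.107, 0.136]
force: [0.8, -0.2, 0.5]
finger_gap: -0.002
gripper_force: 0.0
```

Emit:
servo_tool(commands=[0.0014, -0.0001, 0.0038, 0, 0, 0, -1, 0, 0, 0, 0, 0, 0, -1])

```text
t: 7.35
tcp_pos: [0.5514, -0.0722, 0.1384]
tool_rot: [0.617, 0.767, -0.107, 0.137]
force: [0.0, 0.7, 1.4]
finger_gap: 0.002
gripper_force: 0.7
```

Emit:
servo_tool(commands=[0.0014, -0.0001, 0.0038, 0, 0, 0, -1, 0, 0, 0, 0, 0, 0, -1])

```text
t: 7.52
tcp_pos: [0.5515, -0.0721, 0.1367]
tool_rot: [0.617, 0.767, -0.107, 0.137]
force: [-0.1, 1.5, 3.6]
finger_gap: 0.005
gripper_force: 1.9
```

Emit:
servo_tool(commands=[0.0014, -0.0001, 0.0038, 0, 0, 0, -1, 0, 0, 0, 0, 0, 0, -1])

```text
t: 7.68
tcp_pos: [0.5514, -0.0721, 0.1347]
tool_rot: [0.617, 0.767, -0.107, 0.137]
force: [-0.4, 0.6, 4.4]
finger_gap: -0.003
gripper_force: 2.2
```

```bash
python3 - <<'E'
from h import *
S=manip.snapshot("side")
for q in("foot","handle_grip","slider"):
    for m in manip.silhouettes(S,q)[:1]:
        ys,xs=np.nonzero(m["pixels"]);print(q,m["conf"],m["box"],xs.mean(),ys.mean())
need(W(.05,.026,.11),CL[2]+np.pi/2,-np.radians(20))
E
```

```text
foot 0.55 [328.1, 173.5, 29.0, 16.3] 340.87890625 178.87890625
handle_grip 0.57 [328.1, 171.5, 25.6, 19.8] 341.031007751938 179.1627906976744
slider 0.67 [292.9, 175.2, 61.5, 39.2] 326.3388791593695 192.71891418563922
tcp [ 0.5514 -0.0721  0.1346] t 7.8833 F [-0.69  0.65  3.68]
shift mm [ -0.1  -0.2 -24.6] tool share [ 0.0166 -0.0005  0.0463]
turn share [ 0.0005 -0.     -0.0009]
```

Emit:
servo_tool(commands=[0.0014, -0.0001, 0.0038, 0, 0, 0, -1, 0.0014, -0.0001, 0.0038, 0, 0, 0, -1, 0.0014, -0.0001, 0.0038, 0, 0, 0, -1, 0.0014, -0.0001, 0.0038, 0, 0, 0, -1, 0.0014, -0.0001, 0.0038, 0, 0, 0, -1, 0.0014, -0.0001, 0.0038, 0, 0, 0, -1, 0.0014, -0.0001, 0.0038, 0, 0, 0, -1, 0.0014, -0.0001, 0.0038, 0, 0, 0, -1, 0.0014, -0.0001, 0.0038, 0, 0, 0, -1, 0.0014, -0.0001, 0.0038, 0, 0, 0, -1])

```text
t: 8.72
tcp_pos: [0.5514, -0.0721, 0.1144]
tool_rot: [0.617, 0.767, -0.107, 0.137]
force: [0.3, 1.4, 5.0]
finger_gap: -0.003
gripper_force: 2.6
```

```bash
python3 - <<'E'
from h import *
S=manip.snapshot("side")
for q in("foot","handle_grip","slider","block"):
    for m in manip.silhouettes(S,q)[:2]:
        ys,xs=np.nonzero(m["pixels"]);print(q,m["conf"],m["box"],xs.mean(),ys.mean())
need(W(.05,.026,.11),CL[2]+np.pi/2,-np.radians(20))
cv2.imwrite("pics/n4.png",cv2.resize(S["img"][150:270,270:390],None,fx=4,fy=4,interpolation=2)[...,::-1])
E
```

```text
foot 0.48 [331.5, 217.4, 10.5, 9.3] 337.62745098039215 218.86274509803923
handle_grip 0.7 [330.6, 176.6, 21.6, 23.2] 341.1941391941392 187.74725274725276
slider 0.81 [294.4, 180.5, 61.4, 42.8] 325.6788511749347 201.08006962576152
slider 0.25 [327.7, 179.6, 26.5, 15.9] 340.8810408921933 187.15613382899627
block 0.78 [328.6, 218.5, 22.6, 35.9] 337.7715582450832 236.42965204236006
block 0.76 [270.1, 267.2, 25.5, 44.5] 282.62048192771084 286.9096385542169
tcp [ 0.5512 -0.0722  0.1142] t 8.9667 F [0.78 0.74 3.83]
shift mm [ 0.1 -0.1 -4.2] tool share [0.0026 0.0001 0.008 ]
turn share [ 0.0006 -0.     -0.0009]
```

View pics/n4.png

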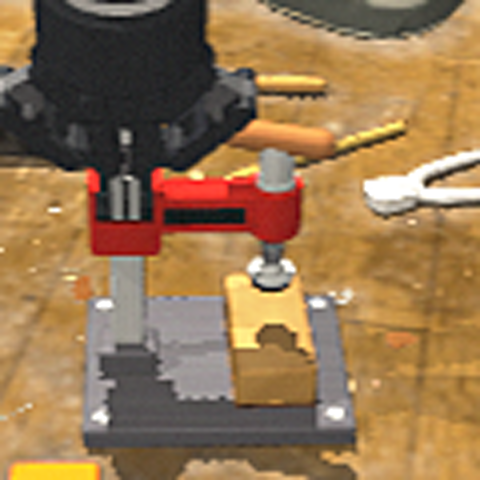

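Emit:
servo_tool(commands=[0.0014, -0.0001, 0.0038, 0, 0, 0, -1, 0.0014, -0.0001, 0.0038, 0, 0, 0, -1, 0.0014, -0.0001, 0.0038, 0, 0, 0, -1, 0.0014, -0.0001, 0.0038, 0, 0, 0, -1, 0.0014, -0.0001, 0.0038, 0, 0, 0, -1, 0.0014, -0.0001, 0.0038, 0, 0, 0, -1])

```text
t: 9.47
tcp_pos: [0.5512, -0.0721, 0.1023]
tool_rot: [0.617, 0.767, -0.107, 0.137]
force: [0.7, 0.3, 6.0]
finger_gap: -0.005
gripper_force: 2.6
```

```bash
python3 - <<'E'
from h import *
S=manip.snapshot("side")
for m in manip.silhouettes(S,"foot")[:1]:
        ys,xs=np.nonzero(m["pixels"]);print(m["conf"],m["box"],xs.mean(),ys.mean())
print(proj(S,W(-.03,.013,.04)),proj(S,W(-.03,0,.05)),manip.sense()["force"])
E
```

```text
0.45 [330.4, 220.5, 13.6, 8.7] 337.4507042253521 222.8450704225352
[[338.15669149 232.96209195]] [[337.98235251 225.84898991]] [1.86217122 0.17208762 3.93825895]
```

Emit:
servo_tool(commands=[0.0007, 0, 0.0019, 0, 0, 0, -1, 0.0007, 0, 0.0019, 0, 0, 0, -1, 0.0007, 0, 0.0019, 0, 0, 0, -1, 0.0007, 0, 0.0019, 0, 0, 0, -1])

```text
t: 9.9
tcp_pos: [0.5512, -0.0721, 0.0982]
tool_rot: [0.617, 0.767, -0.107, 0.137]
force: [1.6, -0.3, 6.3]
finger_gap: 0.002
gripper_force: 2.5
```

Emit:
servo_tool(commands=[0.0007, 0, 0.0019, 0, 0, 0, -1, 0.0007, 0, 0.0019, 0, 0, 0, -1])

```text
t: 10.07
tcp_pos: [0.5512, -0.0721, 0.0963]
tool_rot: [0.617, 0.767, -0.107, 0.137]
force: [1.5, 0.6, 6.7]
finger_gap: -0.0
gripper_force: 2.5
```

Emit:
servo_tool(commands=[0.0007, 0, 0.0019, 0, 0, 0, -1, 0.0007, 0, 0.0019, 0, 0, 0, -1])

```text
t: 10.23
tcp_pos: [0.5512, -0.0721, 0.0942]
tool_rot: [0.617, 0.767, -0.107, 0.137]
force: [1.9, 0.8, 5.6]
finger_gap: 0.003
gripper_force: 2.5
```

Emit:
servo_tool(commands=[0.0007, 0, 0.0019, 0, 0, 0, -1])

```text
t: 10.32
tcp_pos: [0.5512, -0.0721, 0.0932]
tool_rot: [0.617, 0.767, -0.107, 0.137]
force: [1.7, 0.5, 5.9]
finger_gap: -0.0
gripper_force: 2.5
```

Emit:
servo_tool(commands=[0.0007, 0, 0.0019, 0, 0, 0, -1])

```text
t: 10.4
tcp_pos: [0.5512, -0.0721, 0.0922]
tool_rot: [0.617, 0.767, -0.107, 0.137]
force: [0.9, 1.0, 5.9]
finger_gap: 0.0
gripper_force: 2.5
```

Emit:
servo_tool(commands=[0.0007, 0, 0.0019, 0, 0, 0, -1])

```text
t: 10.48
tcp_pos: [0.5512, -0.0721, 0.0912]
tool_rot: [0.617, 0.767, -0.107, 0.137]
force: [1.0, 0.7, 5.7]
finger_gap: 0.001
gripper_force: 2.5
```

Emit:
servo_tool(commands=[0.0007, 0, 0.0019, 0, 0, 0, -1])

```text
t: 10.57
tcp_pos: [0.5512, -0.0721, 0.0901]
tool_rot: [0.617, 0.767, -0.107, 0.137]
force: [1.2, 1.1, 5.9]
finger_gap: 0.001
gripper_force: 2.5
```

Emit:
servo_tool(commands=[0.0007, 0, 0.0019, 0, 0, 0, -1])

```text
t: 10.65
tcp_pos: [0.5512, -0.0721, 0.0892]
tool_rot: [0.617, 0.767, -0.107, 0.137]
force: [2.1, 1.1, 4.9]
finger_gap: -0.003
gripper_force: 2.5
```

Emit:
servo_tool(commands=[0.0007, 0, 0.0019, 0, 0, 0, -1])

```text
t: 10.73
tcp_pos: [0.5511, -0.0721, 0.0881]
tool_rot: [0.617, 0.767, -0.107, 0.137]
force: [1.4, 0.8, 4.7]
finger_gap: -0.007
gripper_force: 2.5
```

Emit:
servo_tool(commands=[0.0007, 0, 0.0019, 0, 0, 0, -1])

```text
t: 10.82
tcp_pos: [0.5512, -0.0721, 0.0871]
tool_rot: [0.617, 0.767, -0.107, 0.137]
force: [1.6, 0.5, 4.9]
finger_gap: -0.002
gripper_force: 2.5
```

Emit:
servo_tool(commands=[0.0007, 0, 0.0019, 0, 0, 0, -1])

```text
t: 10.9
tcp_pos: [0.5512, -0.0721, 0.0861]
tool_rot: [0.617, 0.767, -0.107, 0.137]
force: [1.2, 1.3, 4.9]
finger_gap: -0.002
gripper_force: 2.5
```

```bash
python3 - <<'E'
from h import *
S=manip.snapshot("side")
for q in("foot","handle_grip"):
  for m in manip.silhouettes(S,q)[:1]:
        ys,xs=np.nonzero(m["pixels"]);print(m["conf"],m["box"],xs.mean(),ys.mean())
need(W(.05,.026,.08),CL[2]+np.pi/2,-np.radians(20))
E
```

```text
0.45 [330.9, 228.1, 12.6, 8.5] 337.4423076923077 228.78846153846155
0.63 [330.1, 189.9, 20.2, 20.9] 340.3739837398374 199.08130081300814
tcp [ 0.5511 -0.0721  0.086 ] t 11.05 F [ 2.33 -0.37  4.97]
shift mm [ 0.2 -0.2 -6. ] tool share [0.0037 0.0003 0.0114]
turn share [ 0.0006  0.     -0.0009]
```

Emit:
servo_tool(commands=[0.0005, 0, 0.0013, 0, 0, 0, -1])

```text
t: 11.13
tcp_pos: [0.5511, -0.0721, 0.0854]
tool_rot: [0.617, 0.767, -0.107, 0.137]
force: [1.9, 0.3, 5.5]
finger_gap: -0.002
gripper_force: 2.5
```

Emit:
servo_tool(commands=[0.0005, 0, 0.0013, 0, 0, 0, -1])

```text
t: 11.22
tcp_pos: [0.5513, -0.0721, 0.0848]
tool_rot: [0.617, 0.767, -0.107, 0.137]
force: [2.1, 1.2, 7.2]
finger_gap: -0.005
gripper_force: 3.5
```

Emit:
servo_tool(commands=[0.0005, 0, 0.0013, 0, 0, 0, -1])

```text
t: 11.3
tcp_pos: [0.5514, -0.0721, 0.0843]
tool_rot: [0.617, 0.767, -0.107, 0.137]
force: [2.1, 1.4, 7.3]
finger_gap: 0.003
gripper_force: 4.1
```

Emit:
servo_tool(commands=[0.0005, 0, 0.0013, 0, 0, 0, -1])

```text
t: 11.38
tcp_pos: [0.5515, -0.072, 0.0838]
tool_rot: [0.617, 0.767, -0.106, 0.138]
force: [1.5, 2.6, 9.0]
finger_gap: -0.007
gripper_force: 4.4
```

Emit:
servo_tool(commands=[0.0005, 0, 0.0013, 0, 0, 0, -1])

```text
t: 11.47
tcp_pos: [0.5517, -0.072, 0.0832]
tool_rot: [0.617, 0.767, -0.106, 0.138]
force: [2.9, 0.7, 9.3]
finger_gap: 0.0
gripper_force: 4.8
```

Emit:
servo_tool(commands=[0.0005, 0, 0.0013, 0, 0, 0, -1, 0.0005, 0, 0.0013, 0, 0, 0, -1])

```text
t: 11.63
tcp_pos: [0.552, -0.0719, 0.0821]
tool_rot: [0.617, 0.767, -0.106, 0.138]
force: [2.3, 2.6, 10.7]
finger_gap: 0.001
gripper_force: 5.5
```

Emit:
servo_tool(commands=[0.0005, 0, 0.0013, 0, 0, 0, -1])

```text
t: 11.72
tcp_pos: [0.5521, -0.0719, 0.0816]
tool_rot: [0.617, 0.767, -0.106, 0.138]
force: [1.4, 3.7, 13.4]
finger_gap: 0.004
gripper_force: 7.0
```

Emit:
servo_tool(commands=[0.0005, 0, 0.0013, 0, 0, 0, -1])

```text
t: 11.8
tcp_pos: [0.5523, -0.0718, 0.0813]
tool_rot: [0.617, 0.767, -0.106, 0.138]
force: [0.2, 4.9, 16.4]
finger_gap: 0.002
gripper_force: 8.4
```

Emit:
servo_tool(commands=[0, 0, 0, 0, 0, 0, -1])

```text
t: 11.88
tcp_pos: [0.5522, -0.0718, 0.0813]
tool_rot: [0.617, 0.767, -0.106, 0.138]
force: [1.0, 3.6, 13.2]
finger_gap: -0.008
gripper_force: 7.0
```

Emit:
servo_tool(commands=[0.0005, 0, 0.0013, 0, 0, 0, -1])

```text
t: 11.97
tcp_pos: [0.5523, -0.0718, 0.081]
tool_rot: [0.617, 0.767, -0.106, 0.139]
force: [0.5, 4.6, 18.9]
finger_gap: -0.002
gripper_force: 9.6
```

Emit:
servo_tool(commands=[0.0003, 0, 0.0008, 0, 0, 0, -1])

```text
t: 12.05
tcp_pos: [0.5524, -0.0718, 0.0808]
tool_rot: [0.617, 0.767, -0.106, 0.139]
force: [-0.0, 5.6, 20.2]
finger_gap: 0.002
gripper_force: 10.3
```

Emit:
servo_tool(commands=[0, 0, 0, 0, 0, 0, -1])

```text
t: 12.13
tcp_pos: [0.5524, -0.0718, 0.0809]
tool_rot: [0.617, 0.767, -0.106, 0.139]
force: [-1.2, 3.7, 17.9]
finger_gap: 0.002
gripper_force: 9.2
```

Emit:
servo_tool(commands=[-0.0007, 0, -0.0019, 0, 0, 0, -1, -0.0007, 0, -0.0019, 0, 0, 0, -1, -0.0014, 0, -0.0038, 0, 0, 0, -1, -0.0014, 0, -0.0038, 0, 0, 0, -1, -0.0028, 0, -0.0076, 0, 0, 0, -1, -0.0028, 0, -0.0076, 0, 0, 0, -1, -0.007, 0, -0.019, 0, 0, 0, -1, -0.014, 0, -0.038, 0, 0, 0, -1, -0.014, 0, -0.038, 0, 0, 0, -1, -0.014, 0, -0.038, 0, 0, 0, -1, -0.014, 0, -0.038, 0, 0, 0, -1, -0.014, 0, -0.038, 0, 0, 0, -1])

```text
t: 13.13
tcp_pos: [0.5495, -0.0724, 0.2053]
tool_rot: [0.617, 0.767, -0.107, 0.136]
force: [0.6, 0.0, -0.2]
finger_gap: 0.004
gripper_force: 0.0
```

Emit:
servo_tool(commands=[0, 0, 0, 0, 0.0185, 0, 1, 0, 0, 0, 0, 0.0185, 0, 1, 0, 0, 0, 0, 0.0185, 0, 1, 0, 0, 0, 0, 0, 0, 1, 0, 0, 0, 0, 0, 0, 1])

```text
t: 13.55
tcp_pos: [0.55, -0.0742, 0.2043]
tool_rot: [0.628, 0.778, 0.001, 0.002]
force: [-0.9, -0.3, -0.1]
finger_gap: 0.71
gripper_force: 0.0
```

```bash
python3 - <<'E'
from h import *
print(manip.sense()["q"].round(2))
T=manip.snapshot("top");S=manip.snapshot("side")
for n,s in(("T",T),("S",S)):
  for q in("foot","handle_grip"):
    for m in manip.silhouettes(s,q)[:1]:
      ys,xs=np.nonzero(m["pixels"]);cen=np.array((xs.mean(),ys.mean()));print(n,q,m["conf"],m["box"],cen)
      zs=np.arange(.02,.3,.001);e=[np.linalg.norm(proj(s,W(-.03,0,z))[0]-cen) for z in zs];print("z",zs[np.argmin(e)],min(e))
      if q=="handle_grip":
        ev=np.linalg.eigh(np.cov(np.c_[xs,ys].T))[1][:,1]
        for z in (.13,):
          a=atz(s,cen+10*ev,z)-atz(s,cen-10*ev,z);print("dir",np.degrees(np.arctan2(a[1],a[0])),atz(s,cen,z),W(-.03,0,z))
a=cv2.resize(T["img"][160:260,240:340],None,fx=4,fy=4,interpolation=2);b=cv2.resize(S["img"][165:265,280:380],None,fx=4,fy=4,interpolation=2)
cv2.imwrite("pics/n5.png",np.hstack([a,b])[...,::-1])
E
```

```text
[-0.34  0.43  1.61  0.    1.1  -0.55]
T handle_grip 0.47 [279.8, 196.5, 13.5, 28.1] [286.024 210.06 ]
z 0.1410000000000001 0.22893231752528925
dir 176.32331275208628 [ 0.48074621 -0.11508374  0.13      ] [ 0.47892767 -0.11516738  0.13      ]
S foot 0.49 [333.1, 226.1, 12.1, 9.8] [337.86666667 229.03333333]
z 0.04100000000000002 0.06715989820800977
S handle_grip 0.52 [326.5, 191.1, 24.3, 19.0] [339.02694611 198.99101796]
z 0.1230000000000001 0.30153002148051594
dir -5.971575365427739 [ 0.4782134  -0.10471854  0.13      ] [ 0.47892767 -0.11516738  0.13      ]
```

View pics/n5.png

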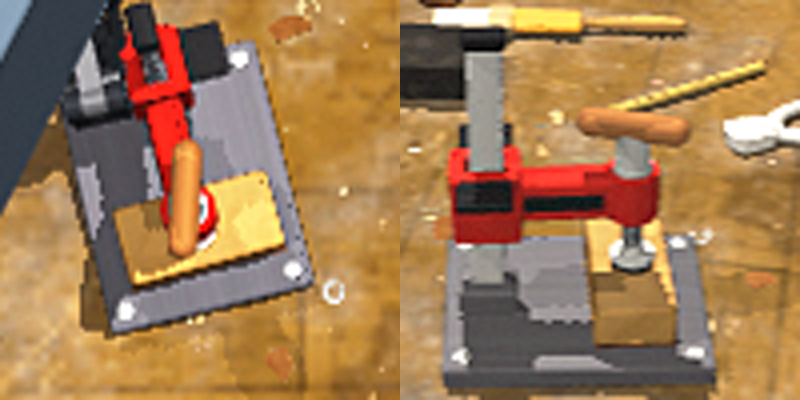

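The arm is down and its foot is on the block (side 338,229). The handle's middle is at top (286,210), pointing about -5°. Next I move over the handle with the gripper open.

```bash
python3 - <<'E'
from h import *
need(np.array([.480,-.115,.22]),np.pi-.084)
E
```

```text
tcp [ 0.5494 -0.0711  0.2037] t 13.85 F [-1.09  0.02  0.11]
shift mm [-69.4 -43.9  16.3] tool share [-0.0555 -0.1545 -0.0332]
turn share [ 0.0005  0.0003 -0.2019]
```

Emit:
servo_tool(commands=[0, 0, -0.0332, 0, 0, 0, 1, -0.0139, -0.0386, 0, 0, 0, 0, 1, -0.0139, -0.0386, 0, 0, 0, 0, 1, -0.0139, -0.0386, 0, 0, 0, 0, 1, -0.0139, -0.0386, 0, 0, 0, 0, 1])

```text
t: 14.27
tcp_pos: [0.4796, -0.1156, 0.2201]
tool_rot: [0.626, 0.78, 0.001, 0.001]
force: [0.7, -0.8, -0.1]
finger_gap: 1.002
gripper_force: 0.0
```

Emit:
servo_tool(commands=[0, 0, 0, 0, 0, -0.0168, 1, 0, 0, 0, 0, 0, -0.0168, 1, 0, 0, 0, 0, 0, -0.0168, 1, 0, 0, 0, 0, 0, -0.0168, 1, 0, 0, 0, 0, 0, -0.0168, 1, 0, 0, 0, 0, 0, -0.0168, 1, 0, 0, 0, 0, 0, -0.0168, 1, 0, 0, 0, 0, 0, -0.0168, 1, 0, 0, 0, 0, 0, -0.0168, 1, 0, 0, 0, 0, 0, -0.0168, 1, 0, 0, 0, 0, 0, -0.0168, 1, 0, 0, 0, 0, 0, -0.0168, 1])

```text
t: 15.27
tcp_pos: [0.4804, -0.1153, 0.2201]
tool_rot: [0.04, 0.999, 0.0, 0.002]
force: [-0.8, 0.4, -0.2]
finger_gap: 1.006
gripper_force: 0.0
```

Emit:
servo_tool(commands=[0, 0, 0, 0, 0, 0, 1])

```text
t: 15.35
tcp_pos: [0.4804, -0.1154, 0.2201]
tool_rot: [0.042, 0.999, 0.0, 0.002]
force: [-0.9, -0.4, 0.0]
finger_gap: 1.001
gripper_force: 0.0
```

```bash
python3 - <<'E'
from h import *
need(np.array([.480,-.115,.103]),np.pi-.084)
print(manip.sense()["q"])
E
```

```text
tcp [ 0.4804 -0.1154  0.2201] t 15.35 F [-0.95 -0.41  0.04]
shift mm [  -0.4    0.4 -117.1] tool share [0.0016 0.0004 0.2341]
turn share [ 0.0002  0.0006 -0.0001]
[-0.46396982  0.32464985  1.7334248   0.00274194  1.08056898 -1.95166706]
```

Emit:
servo_tool(commands=[0, 0, 0.03, 0, 0, 0, 1, 0, 0, 0.03, 0, 0, 0, 1, 0, 0, 0.03, 0, 0, 0, 1, 0, 0, 0.03, 0, 0, 0, 1, 0, 0, 0.02, 0, 0, 0, 1, 0, 0, 0.02, 0, 0, 0, 1, 0, 0, 0, 0, 0, 0, 1])

```text
t: 15.93
tcp_pos: [0.4795, -0.115, 0.1384]
tool_rot: [0.045, 0.999, 0.001, 0.0]
force: [0.1, 0.2, -0.2]
finger_gap: 1.0
gripper_force: 0.0
```

Emit:
servo_tool(commands=[0, 0, 0.015, 0, 0, 0, 1, 0, 0, 0.015, 0, 0, 0, 1, 0, 0, 0.015, 0, 0, 0, 1, 0, 0, 0.015, 0, 0, 0, 1, 0, 0, 0.014, 0, 0, 0, 1, 0, 0, 0, 0, 0, 0, 1])

```text
t: 16.43
tcp_pos: [0.4801, -0.1158, 0.1017]
tool_rot: [0.044, 0.999, 0.001, 0.001]
force: [-0.1, -0.3, 0.3]
finger_gap: 1.001
gripper_force: 0.0
```

```bash
python3 - <<'E'
from h import *
T=manip.snapshot("top");S=manip.snapshot("side")
print(manip.sense()["tcp_pos"],manip.sense()["force"])
t=manip.sense()["tcp_pos"]
print((proj(T,t)-[240,160])*4,(proj(S,t)-[280,155])*4, (proj(S,t+[0,0,.019])-[280,155])*4)
a=cv2.resize(T["img"][160:260,240:340],None,fx=4,fy=4,interpolation=2);b=cv2.resize(S["img"][155:255,280:380],None,fx=4,fy=4,interpolation=2)
cv2.imwrite("pics/n6.png",np.hstack([a,b])[...,::-1])
E
```

```text
[ 0.4808207  -0.11613122  0.10276327] [ 0.22907666 -0.2917946   0.19703443]
[[188.60863355 208.11118745]] [[232.61658891 205.41272353]] [[234.02096354 176.49729002]]
```

View pics/n6.png

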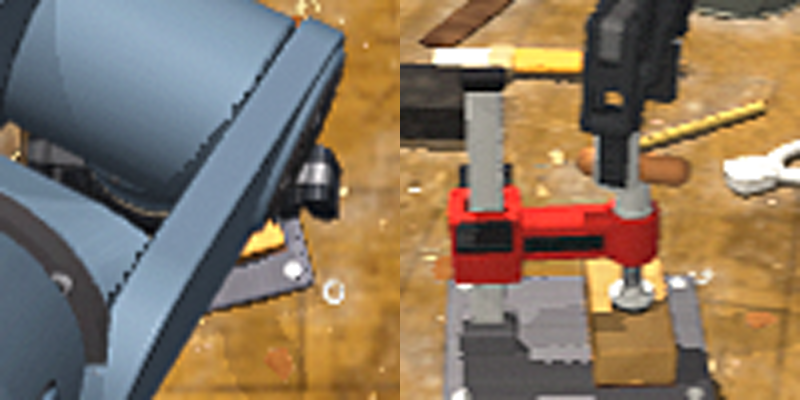

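The near finger (side crop 616,188) ends about level with the handle (630,165). The real tips are about 25 mm above the reported TCP, which agrees with where the plates were touched, so I go 20 mm lower.

Emit:
servo_tool(commands=[0, 0, 0.01, 0, 0, 0, 1, 0, 0, 0.01, 0, 0, 0, 1, 0, 0, 0.01, 0, 0, 0, 1, 0, 0, 0.01, 0, 0, 0, 1, 0, 0, 0, 0, 0, 0, 1])

```text
t: 16.95
tcp_pos: [0.4804, -0.1158, 0.0821]
tool_rot: [0.044, 0.999, 0.001, 0.001]
force: [0.1, 0.1, -0.1]
finger_gap: 0.998
gripper_force: 0.0
```

Emit:
servo_tool(commands=[0, 0, 0, 0, 0, 0, -1, 0, 0, 0, 0, 0, 0, -1, 0, 0, 0, 0, 0, 0, -1, 0, 0, 0, 0, 0, 0, -1, 0, 0, 0, 0, 0, 0, -1, 0, 0, 0, 0, 0, 0, -1, 0, 0, 0, 0, 0, 0, -1, 0, 0, 0, 0, 0, 0, -1], force=30)

```text
t: 17.62
tcp_pos: [0.4815, -0.1151, 0.0836]
tool_rot: [0.044, 0.999, 0.001, 0.003]
force: [1.7, 5.4, 4.6]
finger_gap: 0.203
gripper_force: 29.2
```

Emit:
servo_tool(commands=[0, 0.0014, -0.002, 0, 0, 0, -1, 0, 0, 0, 0, 0, 0, -1])

```text
t: 17.78
tcp_pos: [0.4815, -0.1148, 0.084]
tool_rot: [0.044, 0.999, 0.001, 0.002]
force: [2.9, 4.6, -2.5]
finger_gap: 0.202
gripper_force: 29.8
```

Emit:
servo_tool(commands=[0, 0, 0, 0, 0, 0.01, -1, 0, 0, 0, 0, 0, 0.01, -1, 0, 0, 0, 0, 0, 0.01, -1, 0, 0, 0, 0, 0, 0.01, -1])

```text
t: 18.12
tcp_pos: [0.4815, -0.1149, 0.084]
tool_rot: [0.17, 0.985, 0.001, 0.002]
force: [2.6, 5.4, -1.2]
finger_gap: 0.205
gripper_force: 30.0
```

```bash
python3 - <<'E'
from h import *
s=manip.sense();print(s["force"],s["ft_torque"],s["tcp_pos"],s["finger_gap"],s["q"])
E
```

```text
[ 2.64236024  5.39011279 -1.17426384] [ 0.65791961 -0.43213402  0.068979  ] [ 0.48152715 -0.11486973  0.08404312] 0.2048095415606033 [-0.4627642   0.54097658  1.86510592  0.00538191  0.73202136 -1.69578406]
```

Emit:
servo_tool(commands=[0, 0.003, 0, 0, 0, 0.01, -1, 0, 0, 0, 0, 0, 0.01, -1, 0, 0, 0, 0, 0, 0.01, -1, 0, 0, 0, 0, 0, 0.01, -1, 0, 0, 0, 0, 0, 0.01, -1, 0, 0, 0, 0, 0, 0.01, -1])

```text
t: 18.62
tcp_pos: [0.4814, -0.1141, 0.0841]
tool_rot: [0.351, 0.936, 0.001, 0.002]
force: [1.7, 3.1, 0.7]
finger_gap: 0.209
gripper_force: 30.4
```

```bash
python3 - <<'E'
from h import *
s=manip.sense();print(s["force"],s["ft_torque"],s["tcp_pos"],s["finger_gap"],s["q"])
E
```

```text
[1.72270559 3.13793967 0.72935931] [ 0.15667655 -0.01033305  0.11714714] [ 0.4814212  -0.11405222  0.08411272] 0.20924651148636678 [-0.46032046  0.54088192  1.86495902  0.00312316  0.73294988 -1.31572527]
```

Emit:
servo_tool(commands=[0, 0.001, 0, 0, 0, 0.0122, -1, 0, 0, 0, 0, 0, 0.0122, -1, 0, 0, 0, 0, 0, 0.0122, -1, 0, 0, 0, 0, 0, 0.0122, -1, 0, 0, 0, 0, 0, 0.0122, -1, 0, 0, 0, 0, 0, 0.0122, -1, 0, 0, 0, 0, 0, 0.0122, -1, 0, 0, 0, 0, 0, 0.0122, -1, 0, 0, 0, 0, 0, 0.0122, -1, 0, 0, 0, 0, 0, 0.0122, -1])

```text
t: 19.45
tcp_pos: [0.4817, -0.1135, 0.0842]
tool_rot: [0.676, 0.737, 0.001, 0.001]
force: [2.3, 3.9, 1.1]
finger_gap: 0.202
gripper_force: 31.8
```

```bash
python3 - <<'E'
from h import *
s=manip.sense();print(s["force"],s["ft_torque"],s["tcp_pos"],s["finger_gap"],s["q"])
E
```

```text
[2.31770489 3.8905492  1.08464458] [0.42281665 0.14355517 0.15727993] [ 0.48173395 -0.11353989  0.08421009] 0.20230878150586445 [-0.45926396  0.54091416  1.8643264   0.00352478  0.73375133 -0.54751587]
```

Emit:
servo_tool(commands=[0, 0, 0, 0, 0, 0.0122, -1, 0, 0, 0, 0, 0, 0.0122, -1, 0, 0, 0, 0, 0, 0.0122, -1, 0, 0, 0, 0, 0, 0.0122, -1, 0, 0, 0, 0, 0, 0.0122, -1, 0, 0, 0, 0, 0, 0.0122, -1, 0, 0, 0, 0, 0, 0.0122, -1, 0, 0, 0, 0, 0, 0.0122, -1, 0, 0, 0, 0, 0, 0.0122, -1, 0, 0, 0, 0, 0, 0.0122, -1])

```text
t: 20.28
tcp_pos: [0.4823, -0.1137, 0.0845]
tool_rot: [0.903, 0.43, 0.002, 0.001]
force: [2.1, 3.4, 2.6]
finger_gap: 0.208
gripper_force: 31.8
```

```bash
python3 - <<'E'
from h import *
s=manip.sense();print(s["force"],s["ft_torque"],s["tcp_pos"],s["finger_gap"],s["q"])
E
```

```text
[2.09909981 3.42857895 2.57873634] [ 0.45760524 -0.04328101  0.14205661] [ 0.48228886 -0.11365396  0.08452992] 0.20819645701248354 [-0.45912771  0.54048399  1.86370365  0.0038813   0.733601    0.21904507]
```

Emit:
servo_tool(commands=[0, 0, 0, 0, 0, 0.0122, -1, 0, 0, 0, 0, 0, 0.0122, -1, 0, 0, 0, 0, 0, 0.0122, -1, 0, 0, 0, 0, 0, 0.0122, -1, 0, 0, 0, 0, 0, 0.0122, -1, 0, 0, 0, 0, 0, 0.0122, -1, 0, 0, 0, 0, 0, 0.0122, -1, 0, 0, 0, 0, 0, 0.0122, -1, 0, 0, 0, 0, 0, 0.0122, -1, 0, 0, 0, 0, 0, 0.0122, -1, 0, 0, 0, 0, 0, 0, -1])

```text
t: 21.2
tcp_pos: [0.4828, -0.114, 0.0848]
tool_rot: [0.998, 0.063, 0.003, 0.0]
force: [2.0, 2.8, 5.6]
finger_gap: 0.207
gripper_force: 32.5
```

Emit:
servo_tool(commands=[0, 0, 0, 0, 0, 0, 1, 0, 0, 0, 0, 0, 0, 1, 0, 0, 0, 0, 0, 0, 1, 0, 0, 0, 0, 0, 0, 1, 0, 0, 0, 0, 0, 0, 1, 0, 0, 0, 0, 0, 0, 1, 0, 0, 0, 0, 0, 0, 1, 0, 0, 0, 0, 0, 0, 1])

```text
t: 21.87
tcp_pos: [0.4819, -0.1137, 0.0841]
tool_rot: [0.998, 0.063, 0.002, -0.0]
force: [0.2, -0.7, 0.2]
finger_gap: 0.998
gripper_force: 0.0
```

Emit:
servo_tool(commands=[0, 0, -0.02, 0, 0, 0, 1, 0, 0, -0.04, 0, 0, 0, 1, 0, 0, -0.06, 0, 0, 0, 1, 0, 0, -0.06, 0, 0, 0, 1, 0, 0, -0.06, 0, 0, 0, 1, 0, 0, -0.06, 0, 0, 0, 1, 0, 0, 0, 0, 0, 0, 1])

```text
t: 22.45
tcp_pos: [0.485, -0.1155, 0.2399]
tool_rot: [0.998, 0.063, 0.008, 0.003]
force: [0.8, 0.1, 0.7]
finger_gap: 0.998
gripper_force: 0.0
```

```bash
python3 - <<'E'
from h import *
s=manip.sense();print(s["force"],s["q"].round(2))
S=manip.snapshot("side")
for q in("foot","handle_grip","slider","block"):
  for m in manip.silhouettes(S,q)[:2]:
    ys,xs=np.nonzero(m["pixels"]);print(q,m["conf"],m["box"],xs.mean(),ys.mean())
    if q=="handle_grip":
        ev=np.linalg.eigh(np.cov(np.c_[xs,ys].T))[1][:,1];c=np.array([xs.mean(),ys.mean()])
        a=atz(S,c+10*ev,.125)-atz(S,c-10*ev,.125);print("dir",np.degrees(np.arctan2(a[1],a[0])))
E
```

```text
[0.75393036 0.08743708 0.73208119] [-0.46  0.3   1.71  0.    1.12  0.98]
foot 0.37 [333.6, 225.5, 10.7, 9.4] 338.8059701492537 228.97014925373134
handle_grip 0.5 [321.3, 192.0, 27.1, 14.9] 337.6275303643725 197.5425101214575
dir 20.267274470001375
slider 0.72 [297.0, 194.0, 54.7, 38.8] 322.3614248479583 211.125977410947
block 0.98 [326.2, 222.3, 26.8, 31.2] 337.4945054945055 238.23809523809524
block 0.82 [268.9, 264.7, 27.2, 46.7] 282.57067510548524 286.4166666666667
```

```bash
python3 -c "
from station import manip
print(manip.sign_off())"
```

```text
the job is handed in; nothing more can be done
None
```

The job is handed in: I pushed the arm down with about 18–20 N until it bound on the bar, let go, and turned the handle about 169° clockwise. I estimate about 27 N at the foot (not measured), and the gripper is clear of everything.

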